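# Square a model truck's box body in the gluing jig and hold it

### The job

Fit the olive box body of the model truck onto the white floor panel that is clamped in the corner of the squaring jig: plain front end to the end fence, door end pointing away from it, all edges flush with the panel. Bed it down on the panel, press it snugly into the corner so that it bears against both fences at once without forcing it, and finish still gripping it and keeping up that pressure, so that I can run cement along the seam. Leave everything else on the desk where it is.

Things in the scene. Friction and masses are not known exactly. Their poses are not given: they have to be found in the camera images.
- box_body: Loose hollow olive plastic truck box body, 110 long (x) x 56 wide (y) x 60 mm high, walls 3 mm, open below, 56 to 112 g, upright on the mat. Origin: centre of underside, z up. +x: plain front end; -x: door end (white door, red lamps). Dark roof vent 22 x 26 x 3 mm, 30 mm ahead of the middle. Flat sides. Grip across the 56 mm: fingertips over 20 mm above its underside clear the fence tops by 8 mm.
- box_corner (a point): The lower front left corner of the box body, at (+55, +28, 0) mm in the box body's frame, same axes. It belongs in jig_corner.
- jig: Squaring jig, immovable: dark steel plate 180 (x) x 130 (y) x 4 mm on the green cutting mat (mat top 3 mm above the desk). Origin: centre of plate underside, z up. Aluminium fences 10 mm thick, 20 mm high above the plate, along its +x edge (end fence) and +y edge (side fence), square to each other, 4 mm gap in the corner. Three flat magnets, 6 mm high, lie against the panel's -x and -y sides.
- jig_corner (a point): Where the inner faces of the two fences meet, at the level of the floor panel's top (12 mm above the plate's underside, 12 mm below the fence tops); (+80, +55, +12) mm in the jig frame, same axes: +x into the end fence, +y into the side fence. box_corner belongs here, axes parallel, so the middle of the box body's underside goes to (-55, -28, 0) mm from it.
- end_fence: End fence: aluminium bar 10 x 115 x 20 mm on the jig plate, its inner face looks to the jig's -x. Origin: centre of its underside (5 mm behind the inner face). Fixed, rigid. The thin-walled box body should bear on each fence and on the panel with a few newtons, well under 25 N; friction between them is noticeable (coefficient about 0.5 to 0.7).
- side_fence: Side fence: aluminium bar 180 x 10 x 20 mm on the jig plate, its inner face looks to the jig's -y. Origin: centre of its underside (5 mm behind the inner face). Fixed, rigid.
- floor_panel: White floor panel of the truck body, 110 x 56 x 8 mm, held by magnets against both fences on the jig plate; it does not move. Origin: centre of its underside; axes as the jig. Its top is where the box body goes, edge to edge.
- spare_magnet: Spare flat steel magnet 20 x 10 x 6 mm lying loose on the free part of the jig plate. Origin: centre of underside. Leave alone.
- cement: Square glass cement bottle 42 x 42 mm with a round green cap, 68 mm high. Origin: centre of underside. Leave alone.
- cab: Olive driver's cab of the same model, 50 x 56 mm, 54 mm high, with dark windows. Origin: centre of underside. Not the part to fit; leave alone.
- thinner: White round thinner bottle, 62 mm diameter, 135 mm high. Origin: centre of underside. Leave alone.
- paint_jar: Small orange paint jar with white cap, 38 mm diameter, 45 mm high. Origin: centre of underside. Leave alone.
- nippers: Side nippers with blue handles, 132 mm long, lying flat along their x. Origin: at the joint, underside. Leave alone.
- wheel: Black model tyre with olive hub, 33 mm diameter, 14 mm high, lying flat. Origin: centre of underside. Leave alone.
- knife: Hobby knife with aluminium handle, about 130 mm long along its x, 9 mm high, lying flat. Origin: middle of the handle, underside. Leave alone.

How it is judged (in metres and radians):
At the end, for the whole second after the job is handed in: Box body on the floor panel, its lower front left corner within 2 mm of the jig corner each way, square and upright within 0.025 rad, at rest, bearing on each fence with 1 to 25 N and on the panel with 0.5 to 25 N, the fingers still holding it (more than 2 N) (x of box_corner in the frame of jig_corner between -0.002 and 0.002 m and y of box_corner in the frame of jig_corner between -0.002 and 0.002 m and z of box_corner in the frame of jig_corner between -0.002 and 0.002 m and angle between the x axis of box_body and the x axis of jig, either way round below 0.025 rad and angle between box_body's own z axis and vertical below 0.025 rad and contact force between box_body and end_fence between 1 and 25 N and contact force between box_body and side_fence between 1 and 25 N and contact force between box_body and floor_panel between 0.5 and 25 N and contact force between the fingers and box_body above 2 N and linear speed of box_body below 0.01 m/s); the arm keeps its last pose, push and grip.
It fails at once if another thing on the desk was moved by more than 15 mm (distance of any of spare_magnet, cement, cab, thinner, paint_jar, nippers, wheel, knife from where it was at the start of the episode above 0.015 m).
It also fails if it takes over 72 s, if anything falls off the work surface, if the arm or the gripper's body presses on something with over 40 N, if the wrist force passes 120 N, or if a joint passes its speed limit or range.

### The arm

A 7-joint arm with a two-finger parallel gripper is mounted at the origin on the work surface. World frame = base frame: x ahead of the robot, y to its left, z up, the work surface at z = 0. Lengths are in m, angles in degrees, forces in N, time in s.
With the tool pointing down it reaches from about 0.35 to 0.9 m from the base axis. Payload 19.9 kg.
Tool frame: the origin (TCP) lies at the very end of the fingers, on their centre line; the grasp point (between the pads) lies 19 mm behind it; z points along the fingers, y is the line along which they close (so a half turn about z gives the same grasp; the last joint's range is limited). The gripper opens to 85 mm and grips with 20 to 120 N. Pads are 22 mm wide; open, the fingers measure 114 mm over their backs; the gripper's body (76 mm by 85 mm) begins 54 mm behind the grasp point. The pads swing forward as they close: fully open they stand 13 mm farther back than shut.
Start: joints at [-77.894, 23.915, -0.59, 92.452, 0.269, 63.638, -3.037], TCP at [0.156, 0.605, 0.231] pointing down, gripper open.
Joint ranges: [-161.28, 161.28], [-22.2, 115.67], [-73.04, 71.86], [3.21, 147.25], [-68.34, 248.33], [10.77, 114.83], [-161.83, 161.83]. Speed limits (degrees/s): [108.29, 108.29, 136.94, 136.94, 172.46, 172.46, 172.46].

### API

Orientations are given as [roll, pitch, yaw] about the fixed x, y, z axes, in that order (R = Rz(yaw) Ry(pitch) Rx(roll)).
In Python, from rig import arm gives the robot as it stands. The module is installed in compiled form; this text tells all that it offers.
- The arm moves only by the shell command python3 -m crank 'ROWS' [FORCE]. ROWS is JSON, a list of rows, each an object of numbers: "grip": the opening in per cent of the stroke, from 0 (shut) to 100 (fully open); "x", "y", "z": the shift along the tool's x, y, z in mm; "rx", "ry", "rz": the turn, a rotation vector about the tool's x, y, z in degrees. In form: [{"grip": .., "x": .., "y": .., "z": .., "rx": .., "ry": .., "rz": ..}, ...]. A call has 1 to 8 rows; each row shifts and turns the commanded pose from where the row before left it, along the tool's axes as they then stand; what a row does not reach is not made up. A row lasts 1/10 s, in which the tool goes at most 50 mm and 8.59 degrees, less where a joint would pass 70% of its speed; a pose out of reach is approached as far as the arm can. A call is refused whole if a number of a shift passes 50 or a number of a turn 8.59, either way. A call with a gripper value outside its range is refused whole. The fingers move at their own pace and stop on an object; FORCE is the grip in N (left out, the last holds). Time passes only in rows, so rows that do not move let the fingers close. It gives the time, the measured TCP pose, the force and the opening at its end, in the units of the state.
- arm.read_state(): the state, without advancing time (a new reading comes with each control period).
- arm.camera(name): name is "scene" or "top" or "wrist"; returns a dict with "image" (384x512x3 uint8, blue, green, red), "range_z" (384x512 float32, m along the optical axis (not along the pixel's ray), 0 where there is no reading), "vertical_fov" (degrees; the focal length in pixels is half the picture's height over the tangent of half this angle, whatever the lens; pixels are square), "cx", "cy" (the principal point, pixels), "T" (4x4, takes a point from camera to world coordinates). Camera axes: x right, y down, z forward; pixel columns grow to the right and rows downward; lengths in m; the calibration is good to about 2 mm. The wrist camera is an equidistant fisheye: a pixel r from the principal point sees the ray r / f radians off the axis. A picture is of the moment at which its call begins.
- arm.finish_job(): hands the job in, once; it reports no verdict.
Trained networks look in the newest picture that a camera, given by its name, has taken for a name from the list of things; names that differ only in an ending like _2 or _b are one class to them, and where a whole thing is asked for, a point or a joint stands for the part that bears it (a point fixed in the world has none). Each returns a list of dicts, best first, with "conf" (0 to 1); they miss things now and then, are a little off and sometimes report something else, mostly with a low value. They report only what shows in the picture. A call takes as long as a camera call.
- arm.recognise(thing, camera): "xy" ([column, row] in pixels, amid what is visible of it).
- arm.silhouettes(thing, camera): "region" (384x512 bool, what is visible of it) and "xy" ([column, row] in pixels, amid what is visible of it).
- arm.landmark_of(thing, camera): "xy" ([column, row] in pixels: a listed point, or the origin of a listed thing).
The state is a dict: "clock": time; "joint_pos": joint angles; "joint_vel": joint speeds; "joint_efforts": joint torques, N m; "eef_pos": TCP position; "orientation": TCP orientation; "wrist_force": force on the tool from outside, world axes, zero at the start; "moment": the same for the moment, N m; "grip_width": finger opening in m.
Only numpy, scipy, OpenCV 4.12 (cv2) and the standard library are available. Lean on these libraries where they do the work, as an engineer would, in place of code of your own. Each camera call takes 0.05 s, during which the arm holds its last target. There are 200 camera calls.

## Working session

There is one attempt and no reset: what is moved stays moved. The work goes in short steps, Python scripts to look and compute and a shell command to move; the robot and the scene stay as the last step left them, time stands still between calls to the robot, and variables do not carry over. Pictures are saved under pics/ and viewed, on a budget of 10 in all, crops included, one or two more only if the job needs it, and the job is handed in when it is done.

```bash
mkdir -p pics
cat > h.py <<'E'
import numpy as np, cv2
from rig import arm
def cloud(c):
    h,w=c["range_z"].shape; f=h/2/np.tan(np.radians(c["vertical_fov"])/2)
    u,v=np.meshgrid(np.arange(w),np.arange(h)); z=c["range_z"]
    P=np.stack([(u-c["cx"])/f*z,(v-c["cy"])/f*z,z],-1)
    return P@c["T"][:3,:3].T+c["T"][:3,3]
E
python3 - <<'E'
from h import *
s=arm.read_state();print({k:np.round(v,4).tolist() for k,v in s.items()})
ims=[]
for n in("top","scene"):
    c=arm.camera(n);cv2.imwrite(f"pics/{n}0.png",c["image"]);P=cloud(c)
    print(n,c["vertical_fov"],c["T"][:3,3].round(3))
    for t in("box_body","jig","end_fence","side_fence","floor_panel","box_corner","jig_corner","cement","cab","thinner","spare_magnet"):
        for r in arm.silhouettes(t,n)[:1] if "corner" not in t else []:
            p=P[r["region"]&(c["range_z"]>0)]
            print(t,round(r["conf"],2),np.round(r["xy"]),np.median(p,0).round(3),"min",np.percentile(p,2,0).round(3),"max",np.percentile(p,98,0).round(3))
        for r in arm.landmark_of(t,n)[:1]: 
            u,v=map(int,np.round(r["xy"]));print("  lm",t,round(r["conf"],2),u,v,P[v,u].round(4))
E
```

```text
{'clock': 0.0, 'joint_pos': [-77.8934, 23.9488, -0.5913, 92.4848, 0.269, 63.6381, -3.0354], 'joint_vel': [0.0622, -0.087, -0.0863, -0.007, 0.0251, 0.062, -0.0084], 'joint_efforts': [0.0001, -86.4461, 0.6788, -43.4888, 0.0191, 0.0074, 0.0001], 'eef_pos': [0.1562, 0.6048, 0.2307], 'orientation': [-179.9299, 0.0046, 165.5182], 'wrist_force': [0.936, -0.6393, 0.2616], 'moment': [0.0733, 0.0401, -0.0272], 'grip_width': 0.0854}
top 50.95030258728686 [0.383 0.006 1.159]
box_body 0.8 [333. 195.] [ 0.587 -0.204  0.063] min [ 0.548 -0.262  0.003] max [ 0.631 -0.151  0.068]
  lm box_body 0.76 328 197 [ 0.581  -0.1959  0.0607]
jig 0.62 [189. 228.] [0.519 0.205 0.009] min [0.428 0.126 0.002] max [0.611 0.277 0.029]
  lm jig 0.61 189 231 [0.5119 0.1988 0.0129]
end_fence 0.54 [179. 203.] [0.601 0.222 0.026] min [0.579 0.178 0.008] max [0.621 0.277 0.03 ]
  lm end_fence 0.61 180 202 [0.5971 0.2236 0.012 ]
side_fence 0.54 [166. 235.] [0.497 0.258 0.025] min [0.418 0.225 0.001] max [0.575 0.291 0.031]
  lm side_fence 0.61 171 238 [0.4944 0.2494 0.0158]
floor_panel 0.93 [174. 223.] [0.534 0.235 0.015] 
[... 1408 characters left out ...]
]
  lm box_corner 0.78 174 193 [ 0.6359 -0.2326  0.0171]
  lm jig_corner 0.79 367 191 [0.582  0.2826 0.0148]
cement 0.87 [289. 236.] [0.797 0.082 0.037] min [0.771 0.061 0.006] max [0.809 0.102 0.072]
  lm cement 0.78 290 243 [0.8079 0.082  0.0244]
cab 0.93 [227. 234.] [ 0.805 -0.062  0.039] min [ 0.768 -0.095  0.003] max [ 0.828 -0.032  0.058]
  lm cab 0.74 228 242 [ 0.8195 -0.0606  0.0274]
thinner 0.97 [413. 161.] [0.511 0.395 0.071] min [0.484 0.371 0.006] max [0.522 0.427 0.137]
  lm thinner 0.68 264 188 [0.5872 0.0051 0.0116]
spare_magnet 0.54 [185. 178.] [ 0.608 -0.202  0.05 ] min [ 0.503 -0.258  0.003] max [ 0.638 -0.148  0.066]
  lm spare_magnet 0.16 134 160 [ 0.4784 -0.3928  0.0094]
```

View pics/top0.png

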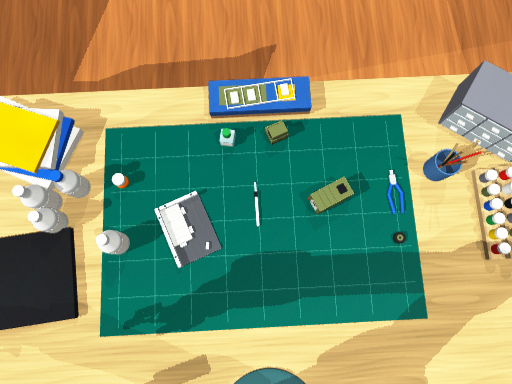

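View pics/scene0.png

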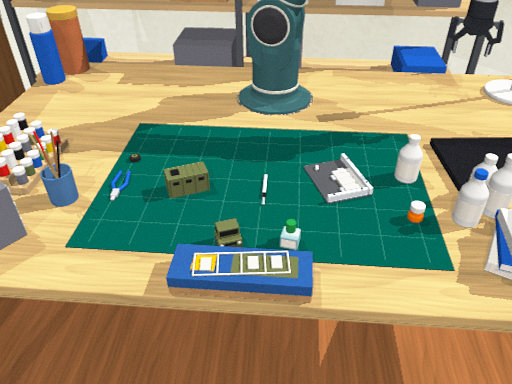

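The top view shows the box at about (331,195), with its vent (front end) at (344,187). The jig is at (187,228), with the end fence along its top edge and the side fence along its left edge. The scene view agrees: the door end faces away from the vent side. Next I'll get exact poses from the depth data.

```bash
cat >> h.py <<'E'
def rect(p):
    (cx,cy),(a,b),t=cv2.minAreaRect((p[:,:2]*1000).astype(np.float32)); 
    if a<b:a,b,t=b,a,t+90
    return np.round([cx,cy,a,b,t],1)
E
python3 - <<'E'
from h import *
for n in("top","scene"):
    c=arm.camera(n);P=cloud(c);ok=c["range_z"]>0
    z=P[...,2]
    near=lambda x,y,r:np.hypot(P[...,0]-x,P[...,1]-y)<r
    m=ok&near(.59,-.205,.09)&(z>.055)&(z<.075);print(n,"box top",m.sum(),rect(P[m]),np.median(z[m]).round(4))
    # vent: dark pixels among top
    g=c["image"].max(-1);v=m&(g<60);print(" vent",v.sum(),P[v].mean(0).round(3) if v.any() else 0)
    hsv=cv2.cvtColor(c["image"],cv2.COLOR_BGR2HSV)
    w=ok&near(.53,.235,.09)&(hsv[...,1]<60)&(hsv[...,2]>170)
    q=w&(z<.021)&(z>.012);print(" panel",q.sum(),rect(P[q]),np.median(z[q]).round(4))
    f=ok&near(.55,.22,.13)&(z>.0225)&(z<.032);p=P[f];print(" fence",f.sum(),rect(p),np.median(z[f]).round(4))
    j=ok&near(.52,.2,.13)&(hsv[...,1]<70)&(z<.04)&(z>.003);print(" jig all",rect(P[j]))
    # fit fence L: search yaw, corner
    from scipy.optimize import minimize
    best=None
    xy=p[:,:2]
    def cost(q):
        th=np.radians(q[2]*100);d=xy-q[:2];a=d@[np.cos(th),np.sin(th)];b=d@[-np.sin(th),np.cos(th)]
        # centre lines at +5 mm behind inner faces; end fence b in[-105,10]; side a in [-170..10]
        return np.minimum(np.abs(a-.005),np.abs(b-.005)).clip(0,.01).sum()
    r=min((minimize(cost,[.58,.283,t/100],method="Nelder-Mead",options=dict(maxiter=2000,xatol=1e-6,fatol=1e-7)) for t in range(5,40,3)),key=lambda r:r.fun)
    print(" corner",r.x[:2].round(4),"yaw",(r.x[2]*100).round(2),"meanerr",r.fun/len(xy))
E
```

```text
top box top 792 [ 590.9 -207.3  110.9   56.1  115.1] 0.0628
 vent 62 [ 0.603 -0.235  0.066]
 panel 725 [536.1 216.4 121.9  96.5  21.8] 0.015
 fence 369 [534.  249.7 210.9 106.7 166.1] 0.0262
 jig all [519.1 204.6 180.5 133.8  21.8]
 corner [0.5739 0.2822] yaw 21.5 meanerr 0.0025940259144343726
scene box top 576 [ 592.4 -204.7  110.7   60.2  114.9] 0.0625
 vent 41 [ 0.607 -0.233  0.066]
 panel 499 [540.3 228.1 131.1  93.5  22.6] 0.0146
 fence 297 [536.3 252.5 213.  108.2 166. ] 0.0257
 jig all [518.6 212.1 186.5 149.6  21.4]
 corner [0.5769 0.2838] yaw 21.36 meanerr 0.0030278563219733132
```

```bash
cat > to.py <<'E'
import sys
from h import *
from scipy.spatial.transform import Rotation as R
# usage: to.py x y z yaw(tool) : remaining move in tool axes (mm, deg)
s=arm.read_state();x,y,z,yaw=map(float,sys.argv[1:5])
Rc=R.from_euler("xyz",s["orientation"],degrees=True);Rt=R.from_euler("xyz",[180,0,yaw],degrees=True)
print("shift",(1000*Rc.inv().apply(np.array([x,y,z])-s["eef_pos"])).round(1),"turn",np.degrees((Rc.inv()*Rt).as_rotvec()).round(2))
print("t",round(s["clock"],2),"F",np.round(s["wrist_force"],2),"M",np.round(s["moment"],2),"w",round(s["grip_width"],4))
E
python3 -m crank '[{"grip":100,"rz":8.4},{"rz":8.4},{"rz":8.4},{"rz":8.4},{"rz":8.4},{"rz":8.4}]'; python3 to.py .591 -.207 .23 115
```

```text
shift [-624.  -677.6    1.3] turn [-0.    0.   50.52]
t 2.2 F [ 0.03  0.31 -0.69] M [-0.01 -0.04  0.03] w 0.0856validation failed for argument at $[0]...
```

```bash
python3 -m crank '[{"grip":100,"x":0,"y":0,"z":0,"rx":0,"ry":0,"rz":8.4},{"grip":100,"x":0,"y":0,"z":0,"rx":0,"ry":0,"rz":8.4},{"grip":100,"x":0,"y":0,"z":0,"rx":0,"ry":0,"rz":8.4},{"grip":100,"x":0,"y":0,"z":0,"rx":0,"ry":0,"rz":8.4},{"grip":100,"x":0,"y":0,"z":0,"rx":0,"ry":0,"rz":8.4},{"grip":100,"x":0,"y":0,"z":0,"rx":0,"ry":0,"rz":8.4}]'; python3 to.py .591 -.207 .23 115
```

```text
clock: 2.8
eef_pos: [0.1563, 0.6051, 0.2313]
orientation: [-180.0, 0.0, 114.8]
wrist_force: [0.7, 0.3, -0.6]
grip_width: 0.0856
shift [-919.6   54.4    1.3] turn [-0.    0.   -0.23]
t 2.8 F [ 0.66  0.29 -0.56] M [-0.04  0.04  0.01] w 0.0856
```

```bash
python3 -m crank '[{"grip":100,"x":-46,"y":3,"z":0,"rx":0,"ry":0,"rz":0},{"grip":100,"x":-46,"y":3,"z":0,"rx":0,"ry":0,"rz":0},{"grip":100,"x":-46,"y":3,"z":0,"rx":0,"ry":0,"rz":0},{"grip":100,"x":-46,"y":3,"z":0,"rx":0,"ry":0,"rz":0},{"grip":100,"x":-46,"y":3,"z":0,"rx":0,"ry":0,"rz":0},{"grip":100,"x":-46,"y":3,"z":0,"rx":0,"ry":0,"rz":0},{"grip":100,"x":-46,"y":3,"z":0,"rx":0,"ry":0,"rz":0},{"grip":100,"x":-46,"y":3,"z":0,"rx":0,"ry":0,"rz":0}]'; python3 -m crank '[{"grip":100,"x":-46,"y":3,"z":0,"rx":0,"ry":0,"rz":0},{"grip":100,"x":-46,"y":3,"z":0,"rx":0,"ry":0,"rz":0},{"grip":100,"x":-46,"y":3,"z":0,"rx":0,"ry":0,"rz":0},{"grip":100,"x":-46,"y":3,"z":0,"rx":0,"ry":0,"rz":0},{"grip":100,"x":-46,"y":3,"z":0,"rx":0,"ry":0,"rz":0},{"grip":100,"x":-46,"y":3,"z":0,"rx":0,"ry":0,"rz":0},{"grip":100,"x":-46,"y":3,"z":0,"rx":0,"ry":0,"rz":0},{"grip":100,"x":-46,"y":3,"z":0,"rx":0,"ry":0,"rz":0}]' ; python3 to.py .591 -.207 .13 115
```

```text
clock: 3.6
eef_pos: [0.3348, 0.2804, 0.2315]
orientation: [180.0, -0.0, 115.1]
wrist_force: [1.8, 0.6, 0.4]
grip_width: 0.0856
clock: 4.4
eef_pos: [0.5129, -0.0426, 0.2316]
orientation: [180.0, 0.0, 115.1]
wrist_force: [0.5, 1.3, 0.2]
grip_width: 0.0859
shift [-182.     0.7  101.6] turn [0.05 0.01 0.14]
t 4.4 F [0.51 1.26 0.16] M [ 0.07  0.01 -0.01] w 0.0859
```

```bash
python3 -m crank '[{"grip":100,"x":-36,"y":0,"z":20,"rx":0,"ry":0,"rz":0},{"grip":100,"x":-36,"y":0,"z":20,"rx":0,"ry":0,"rz":0},{"grip":100,"x":-36,"y":0,"z":20,"rx":0,"ry":0,"rz":0},{"grip":100,"x":-36,"y":0,"z":20,"rx":0,"ry":0,"rz":0},{"grip":100,"x":-38,"y":0,"z":20,"rx":0,"ry":0,"rz":0},{"grip":100,"x":0,"y":0,"z":0,"rx":0,"ry":0,"rz":0},{"grip":100,"x":0,"y":0,"z":0,"rx":0,"ry":0,"rz":0}]'; python3 to.py .591 -.207 .13 115
python3 - <<'E'
from h import *
c=arm.camera("wrist");cv2.imwrite("pics/w1.png",c["image"])
h,w=c["range_z"].shape; f=h/2/np.tan(np.radians(c["vertical_fov"])/2)
u,v=np.meshgrid(np.arange(w)-c["cx"],np.arange(h)-c["cy"]);r=np.hypot(u,v)/f+1e-9;z=c["range_z"]
P=np.stack([u/f/r*np.tan(r)*z,v/f/r*np.tan(r)*z,z],-1)@c["T"][:3,:3].T+c["T"][:3,3]
print(c["T"].round(3).tolist(),f)
m=(z>0)&(r<1.3)&(P[...,2]>.055)&(P[...,2]<.069)&(np.hypot(P[...,0]-.591,P[...,1]+.207)<.09)
print(m.sum(),rect(P[m]),np.median(P[m][:,2]))
E
```

```text
clock: 5.1
eef_pos: [0.589, -0.2065, 0.1306]
orientation: [-179.9, -0.0, 115.0]
wrist_force: [-0.1, 0.5, 0.3]
grip_width: 0.0854
shift [-1.3  1.5  0.6] turn [-0.07 -0.02  0.04]
t 5.1 F [-0.09  0.54  0.34] M [ 0.05 -0.   -0.01] w 0.0854
[[0.906, 0.409, 0.112, 0.56], [0.424, -0.873, -0.243, -0.145], [-0.002, 0.268, -0.963, 0.273], [0.0, 0.0, 0.0, 1.0]] 297.3186396354542
10228 [ 591.2 -206.3  109.7   56.7  115.2] 0.06317258810889005
```

View pics/w1.png

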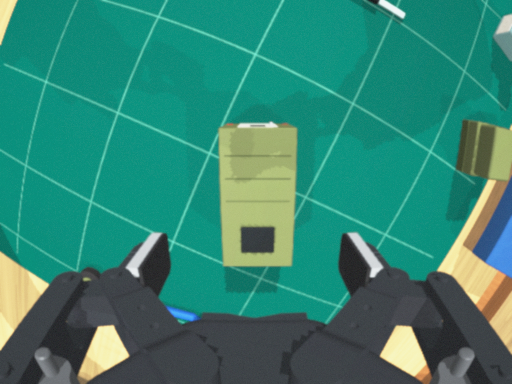

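The wrist view shows the box centred between the fingers at (258,195), with the vent end nearer the gripper. Measured pose is (591, -206) mm at 115.2°, which agrees with the top view. Descending and gripping.

```bash
python3 -m crank '[{"grip":100,"x":-1,"y":2,"z":22,"rx":0,"ry":0,"rz":0},{"grip":100,"x":0,"y":0,"z":25,"rx":0,"ry":0,"rz":0},{"grip":100,"x":0,"y":0,"z":25,"rx":0,"ry":0,"rz":0},{"grip":100,"x":0,"y":0,"z":20,"rx":0,"ry":0,"rz":0},{"grip":100,"x":0,"y":0,"z":10,"rx":0,"ry":0,"rz":0},{"grip":100,"x":0,"y":0,"z":0,"rx":0,"ry":0,"rz":0},{"grip":45,"x":0,"y":0,"z":0,"rx":0,"ry":0,"rz":0},{"grip":45,"x":0,"y":0,"z":0,"rx":0,"ry":0,"rz":0}]' 30;python3 -m crank '[{"grip":45,"x":0,"y":0,"z":0,"rx":0,"ry":0,"rz":0},{"grip":45,"x":0,"y":0,"z":0,"rx":0,"ry":0,"rz":0},{"grip":45,"x":0,"y":0,"z":0,"rx":0,"ry":0,"rz":0},{"grip":45,"x":0,"y":0,"z":0,"rx":0,"ry":0,"rz":0},{"grip":45,"x":0,"y":0,"z":0,"rx":0,"ry":0,"rz":0},{"grip":45,"x":0,"y":0,"z":0,"rx":0,"ry":0,"rz":0}]'; python3 to.py .5915 -.2065 .028 115.1
```

```text
clock: 5.95
eef_pos: [0.5923, -0.2057, 0.0306]
orientation: [179.9, 0.1, 115.1]
wrist_force: [0.5, 0.1, 0.3]
grip_width: 0.0594
clock: 6.55
eef_pos: [0.5924, -0.2058, 0.0307]
orientation: [179.9, 0.1, 115.1]
wrist_force: [-2.3, 0.9, 7.4]
grip_width: 0.0558
shift [-0.3 -1.1  2.7] turn [0.09 0.05 0.03]
t 6.55 F [-2.34  0.91  7.41] M [ 0.25  0.4  -0.02] w 0.0558
```

```bash
python3 -m crank '[{"grip":45,"x":0,"y":0,"z":-10,"rx":0,"ry":0,"rz":0},{"grip":45,"x":0,"y":0,"z":-25,"rx":0,"ry":0,"rz":0},{"grip":45,"x":0,"y":0,"z":-30,"rx":0,"ry":0,"rz":0},{"grip":45,"x":0,"y":0,"z":-25,"rx":0,"ry":0,"rz":0},{"grip":45,"x":0,"y":0,"z":-10,"rx":0,"ry":0,"rz":-5},{"grip":45,"x":0,"y":0,"z":0,"rx":0,"ry":0,"rz":-8},{"grip":45,"x":0,"y":0,"z":0,"rx":0,"ry":0,"rz":-8},{"grip":45,"x":0,"y":0,"z":0,"rx":0,"ry":0,"rz":-8}]';python3 -m crank '[{"grip":45,"x":0,"y":0,"z":0,"rx":0,"ry":0,"rz":-8},{"grip":45,"x":0,"y":0,"z":0,"rx":0,"ry":0,"rz":-8},{"grip":45,"x":0,"y":0,"z":0,"rx":0,"ry":0,"rz":-8},{"grip":45,"x":0,"y":0,"z":0,"rx":0,"ry":0,"rz":-8},{"grip":45,"x":0,"y":0,"z":0,"rx":0,"ry":0,"rz":-8},{"grip":45,"x":0,"y":0,"z":0,"rx":0,"ry":0,"rz":-8},{"grip":45,"x":0,"y":0,"z":0,"rx":0,"ry":0,"rz":-6},{"grip":45,"x":0,"y":0,"z":0,"rx":0,"ry":0,"rz":-3.5}]'; python3 to.py .5295 .2265 .13 201.7
```

```text
clock: 7.35
eef_pos: [0.5918, -0.2058, 0.1306]
orientation: [180.0, 0.1, 144.4]
wrist_force: [-1.0, -0.2, -1.9]
grip_width: 0.0555
clock: 8.15
eef_pos: [0.5916, -0.2062, 0.1305]
orientation: [-179.9, 0.0, -158.2]
wrist_force: [-0.6, -0.6, -0.2]
grip_width: 0.0554
shift [-1.032e+02  4.248e+02  1.000e-01] turn [-0.06  0.03  0.13]
t 8.15 F [-0.64 -0.57 -0.22] M [-0.07 -0.04  0.05] w 0.0554
```

```bash
python3 -m crank '[{"grip":45,"x":-5,"y":20,"z":0,"rx":0,"ry":0,"rz":0},{"grip":45,"x":-10,"y":40,"z":0,"rx":0,"ry":0,"rz":0},{"grip":45,"x":-10,"y":40,"z":0,"rx":0,"ry":0,"rz":0},{"grip":45,"x":-10,"y":40,"z":0,"rx":0,"ry":0,"rz":0},{"grip":45,"x":-10,"y":40,"z":0,"rx":0,"ry":0,"rz":0},{"grip":45,"x":-10,"y":40,"z":0,"rx":0,"ry":0,"rz":0},{"grip":45,"x":-10,"y":40,"z":0,"rx":0,"ry":0,"rz":0},{"grip":45,"x":-10,"y":40,"z":0,"rx":0,"ry":0,"rz":0}]';python3 -m crank '[{"grip":45,"x":-10,"y":40,"z":0,"rx":0,"ry":0,"rz":0},{"grip":45,"x":-9,"y":40,"z":0,"rx":0,"ry":0,"rz":0},{"grip":45,"x":-7,"y":30,"z":0,"rx":0,"ry":0,"rz":0},{"grip":45,"x":-2,"y":15,"z":0,"rx":0,"ry":0,"rz":0},{"grip":45,"x":0,"y":0,"z":0,"rx":0,"ry":0,"rz":0},{"grip":45,"x":0,"y":0,"z":0,"rx":0,"ry":0,"rz":0},{"grip":45,"x":0,"y":0,"z":0,"rx":0,"ry":0,"rz":0}]'; python3 to.py .5295 .2265 .05 201.7
python3 - <<'E'
from h import *
c=arm.camera("wrist");cv2.imwrite("pics/w2.png",c["image"])
h,w=c["range_z"].shape; f=h/2/np.tan(np.radians(c["vertical_fov"])/2)
u,v=np.meshgrid(np.arange(w)-c["cx"],np.arange(h)-c["cy"]);r=np.hypot(u,v)/f+1e-9;z=c["range_z"]
P=np.stack([u/f/r*np.tan(r)*z,v/f/r*np.tan(r)*z,z],-1)@c["T"][:3,:3].T+c["T"][:3,3]
np.save("P2.npy",P)
m=(z>0)&(r<1.3)&(P[...,2]>.15)&(P[...,2]<.170)&(np.hypot(P[...,0]-.53,P[...,1]-.2265)<.07)
print("box",m.sum(),rect(P[m]),np.median(P[m][:,2]))
m=(z>0)&(P[...,2]>.023)&(P[...,2]<.032)&(np.hypot(P[...,0]-.53,P[...,1]-.2265)<.16)
print("fence",m.sum(),rect(P[m]))
E
```

```text
clock: 8.95
eef_pos: [0.5507, 0.1021, 0.1305]
orientation: [-180.0, 0.1, -158.4]
wrist_force: [1.5, 0.4, -1.2]
grip_width: 0.0556
clock: 9.65
eef_pos: [0.5314, 0.2255, 0.1296]
orientation: [-180.0, 0.0, -158.5]
wrist_force: [0.2, -0.5, -1.5]
grip_width: 0.0554
shift [ 1.5  1.7 79.6] turn [-0.05  0.01 -0.21]
t 9.65 F [ 0.22 -0.52 -1.5 ] M [ 0.03 -0.   -0.06] w 0.0554
box 24520 [518.1 220.7  83.4  83.1 111.6] 0.16197778897526888
fence 1125 [468.7 302.  189.2  49.2  67.9]
```

View pics/w2.png

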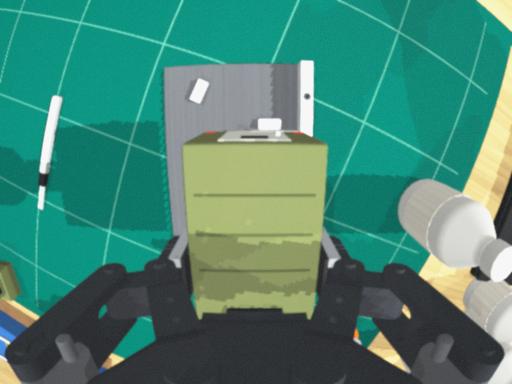

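The wrist view shows the box held square over the jig. The side fence is on the right (306,95), the door end points away from the end fence, and the spare magnet at (199,90) is clear. I'll check the fence line and box yaw numerically from this same view.

Run:
```python
from h import *
from scipy import ndimage
P=np.load("P2.npy");im=cv2.imread("pics/w2.png")
def line(m,side,name):
    # edge of region m per row -> line fit in world
    pts=[]
    for v in range(m.shape[0]):
        u=np.flatnonzero(m[v])
        if len(u)>4: pts.append(P[v,u[0] if side=="l" else u[-1]])
    p=np.array(pts);vx,vy,x0,y0=cv2.fitLine((p[:,:2]*1000).astype(np.float32),cv2.DIST_HUBER,0,.1,.1).ravel()
    n=np.array([-np.sin(np.radians(21.6)),np.cos(np.radians(21.6))])
    print(name,len(p),"yaw",np.degrees(np.arctan2(vy,vx)).round(2),"pt",x0.round(1),y0.round(1),"jig-y coord",(n@[x0,y0]).round(2))
Z=P[...,2]
v,u=np.mgrid[:384,:512]
f=(Z>.022)&(Z<.033)&(u>285)&(u<325)&(v>60)&(v<140)
lab,n=ndimage.label(f);k=1+np.argmax(ndimage.sum(f,lab,range(1,n+1)));f=lab==k
line(f,"l","side inner");line(f,"r","side outer");print("fence z",np.median(Z[f]))
b=(Z>.155)&(Z<.17)&(v>142)&(v<225)&(u>175)&(u<335)
line(b,"l","box -y");line(b,"r","box +y");print("box top z",np.median(Z[b]))
j=(Z>.003)&(Z<.012)&(u>155)&(u<300)&(v>70)&(v<130)
line(j,"l","plate -y edge")
s=np.radians(21.6);n=np.array([-np.sin(s),np.cos(s)]);e=np.array([np.cos(s),np.sin(s)])
t=P[(Z>.155)&(Z<.17)&(v>125)&(v<150)&(u>200)&(u<310)];print("box rear jig-x",np.percentile(t[:,:2]@e*1000,[1,5]).round(1))
q=arm.read_state()["eef_pos"];print("tcp jig x,y",(e@q[:2]*1000).round(1),(n@q[:2]*1000).round(1))
print("corner est jig x,y",e@[574.5,283.5],n@[574.5,283.5])
```

```text
side inner 73 yaw 21.89 pt 434.2 228.1 jig-y coord 52.28
side outer 73 yaw 21.71 pt 441.2 241.2 jig-y coord 61.86
fence z 0.027075381609630023
box -y 82 yaw 21.31 pt 504.9 185.7 jig-y coord -13.26
box +y 82 yaw 20.95 pt 484.6 237.1 jig-y coord 42.07
box top z 0.16199215462376243
plate -y edge 59 yaw 18.99 pt 497.9 115.1 jig-y coord -76.21
box rear jig-x [521.9 521.9]
tcp jig x,y 577.1 14.2
corner est jig x,y 638.5199018289065 52.10407823197177
```

```bash
python3 -m crank '[{"grip":45,"x":0,"y":0,"z":15,"rx":0,"ry":0,"rz":-0.5},{"grip":45,"x":0,"y":0,"z":25,"rx":0,"ry":0,"rz":0},{"grip":45,"x":0,"y":0,"z":22,"rx":0,"ry":0,"rz":0},{"grip":45,"x":0,"y":0,"z":13,"rx":0,"ry":0,"rz":0},{"grip":45,"x":0,"y":0,"z":6,"rx":0,"ry":0,"rz":0},{"grip":45,"x":0,"y":0,"z":0,"rx":0,"ry":0,"rz":0},{"grip":45,"x":0,"y":0,"z":0,"rx":0,"ry":0,"rz":0}]'; python3 to.py .534 .237 .0427 201.7
```

```text
clock: 10.4
eef_pos: [0.5313, 0.2273, 0.0489]
orientation: [-180.0, 0.0, -157.9]
wrist_force: [0.3, -0.7, -1.7]
grip_width: 0.0552
shift [-6.1  8.   6.2] turn [-0.    0.05  0.41]
t 10.4 F [ 0.29 -0.71 -1.65] M [-0.03 -0.01 -0.02] w 0.0552
```

```bash
python3 -m crank '[{"grip":45,"x":-1,"y":2,"z":2,"rx":0,"ry":0,"rz":0},{"grip":45,"x":-1,"y":2,"z":2,"rx":0,"ry":0,"rz":0},{"grip":45,"x":-1,"y":1,"z":0.5,"rx":0,"ry":0,"rz":0},{"grip":45,"x":0,"y":1,"z":0,"rx":0,"ry":0,"rz":0},{"grip":45,"x":0,"y":0.5,"z":0,"rx":0,"ry":0,"rz":0},{"grip":45,"x":0,"y":0,"z":0,"rx":0,"ry":0,"rz":0}]'; python3 to.py .534 .237 .0427 201.7
python3 -m crank '[{"grip":45,"x":0,"y":0.5,"z":0,"rx":0,"ry":0,"rz":0},{"grip":45,"x":0,"y":0.5,"z":0,"rx":0,"ry":0,"rz":0},{"grip":45,"x":0,"y":0,"z":0,"rx":0,"ry":0,"rz":0}]';python3 to.py .534 .237 .0427 201.7
```

```text
clock: 11.0
eef_pos: [0.5311, 0.2345, 0.0438]
orientation: [-180.0, -0.0, -157.9]
wrist_force: [-0.1, 1.1, -1.8]
grip_width: 0.056
shift [-3.6  1.2  1.1] turn [-0.   -0.    0.42]
t 11.0 F [-0.14  1.09 -1.84] M [-0.03  0.01 -0.01] w 0.056
clock: 11.3
eef_pos: [0.5308, 0.2354, 0.0438]
orientation: [-180.0, -0.0, -157.9]
wrist_force: [0.3, -0.0, -0.9]
grip_width: 0.0555
shift [-3.6  0.3  1.1] turn [-0.   -0.    0.42]
t 11.3 F [ 0.28 -0.04 -0.89] M [-0.01  0.    0.04] w 0.0555
```

```bash
Z='{"grip":45,"x":0,"y":0,"z":0,"rx":0,"ry":0,"rz":0}'
python3 -m crank '[{"grip":45,"x":0,"y":0.5,"z":0,"rx":0,"ry":0,"rz":0},{"grip":45,"x":0,"y":0.3,"z":0,"rx":0,"ry":0,"rz":0},{"grip":45,"x":0,"y":0,"z":0,"rx":0,"ry":0,"rz":0}]';python3 to.py .534 .237 .0427 201.7
python3 -m crank '[{"grip":45,"x":0,"y":0.5,"z":0,"rx":0,"ry":0,"rz":0},{"grip":45,"x":0,"y":0.3,"z":0,"rx":0,"ry":0,"rz":0},{"grip":45,"x":0,"y":0,"z":0,"rx":0,"ry":0,"rz":0}]';python3 to.py .534 .237 .0427 201.7
```

```text
clock: 11.6
eef_pos: [0.5306, 0.2359, 0.0438]
orientation: [-180.0, 0.0, -157.9]
wrist_force: [0.4, -2.2, -0.6]
grip_width: 0.0557
shift [-3.6 -0.3  1.1] turn [-0.02  0.    0.4 ]
t 11.6 F [ 0.36 -2.21 -0.57] M [-0.28 -0.09 -0.05] w 0.0557
clock: 11.9
eef_pos: [0.5305, 0.236, 0.0438]
orientation: [-180.0, -0.0, -157.9]
wrist_force: [0.5, -5.5, 0.2]
grip_width: 0.0557
shift [-3.6 -0.4  1.1] turn [-0.05 -0.01  0.36]
t 11.9 F [ 0.49 -5.46  0.23] M [-1.29 -0.35 -0.23] w 0.0557
```

```bash
python3 -m crank '[{"grip":45,"x":0,"y":-0.6,"z":0,"rx":0,"ry":0,"rz":0},{"grip":45,"x":0,"y":0,"z":0,"rx":0,"ry":0,"rz":0.5},{"grip":45,"x":0,"y":0.6,"z":0,"rx":0,"ry":0,"rz":0},{"grip":45,"x":0,"y":0,"z":0,"rx":0,"ry":0,"rz":0},{"grip":45,"x":0,"y":0,"z":0,"rx":0,"ry":0,"rz":0}]';python3 to.py .534 .237 .0427 201.7
python3 -m crank '[{"grip":45,"x":0,"y":0.3,"z":0,"rx":0,"ry":0,"rz":0},{"grip":45,"x":0,"y":0.0,"z":0,"rx":0,"ry":0,"rz":0},{"grip":45,"x":0,"y":0,"z":0,"rx":0,"ry":0,"rz":0}]';python3 to.py .534 .237 .0427 201.7
```

```text
clock: 12.4
eef_pos: [0.5304, 0.2363, 0.0438]
orientation: [-180.0, -0.0, -158.4]
wrist_force: [2.0, -6.2, -0.2]
grip_width: 0.0559
shift [-3.6 -0.7  1.1] turn [-0.05 -0.01 -0.09]
t 12.4 F [ 2.   -6.18 -0.22] M [-1.39 -0.33  0.3 ] w 0.0559
clock: 12.7
eef_pos: [0.5304, 0.2363, 0.0438]
orientation: [-179.9, -0.0, -158.4]
wrist_force: [2.1, -7.3, -0.0]
grip_width: 0.0556
shift [-3.6 -0.7  1.1] turn [-0.06 -0.01 -0.1 ]
t 12.7 F [ 2.1  -7.27 -0.04] M [-1.69 -0.48  0.34] w 0.0556
```

```bash
python3 -m crank '[{"grip":45,"x":-1,"y":-0.8,"z":0,"rx":0,"ry":0,"rz":-0.25},{"grip":45,"x":-1,"y":0,"z":0,"rx":0,"ry":0,"rz":0},{"grip":45,"x":0,"y":0,"z":0,"rx":0,"ry":0,"rz":0},{"grip":45,"x":0,"y":0,"z":0,"rx":0,"ry":0,"rz":0}]';python3 to.py .534 .237 .0427 201.7
python3 -m crank '[{"grip":45,"x":-0.7,"y":0,"z":0,"rx":0,"ry":0,"rz":0},{"grip":45,"x":-0.7,"y":0.0,"z":0,"rx":0,"ry":0,"rz":0},{"grip":45,"x":0,"y":0,"z":0,"rx":0,"ry":0,"rz":0}]';python3 to.py .534 .237 .0427 201.7
```

```text
clock: 13.1
eef_pos: [0.5322, 0.2369, 0.0437]
orientation: [-180.0, -0.0, -158.2]
wrist_force: [0.6, -5.5, -2.6]
grip_width: 0.0555
shift [-1.7 -0.6  1. ] turn [-0.01 -0.02  0.15]
t 13.1 F [ 0.59 -5.52 -2.6 ] M [-1.33 -0.08 -0.21] w 0.0555
clock: 13.4
eef_pos: [0.5334, 0.2374, 0.0437]
orientation: [-180.0, -0.0, -158.1]
wrist_force: [-0.7, -6.7, -1.0]
grip_width: 0.0554
shift [-0.4 -0.6  1. ] turn [-0.01 -0.03  0.15]
t 13.4 F [-0.72 -6.67 -0.99] M [-1.3   0.05 -0.14] w 0.0554
```

```bash
cat >> to.py <<'E'
a=np.radians(21.8);F=s["wrist_force"];print("Fjig",np.round([F[0]*np.cos(a)+F[1]*np.sin(a),-F[0]*np.sin(a)+F[1]*np.cos(a),F[2]],1),"pos",np.round(s["eef_pos"],4))
E
python3 -m crank '[{"grip":45,"x":-0.7,"y":-0.3,"z":0,"rx":0,"ry":0,"rz":0},{"grip":45,"x":-0.7,"y":0,"z":0,"rx":0,"ry":0,"rz":0},{"grip":45,"x":0,"y":0,"z":0,"rx":0,"ry":0,"rz":0}]';python3 to.py .534 .237 .0427 201.8
python3 -m crank '[{"grip":45,"x":-0.6,"y":0,"z":0,"rx":0,"ry":0,"rz":0},{"grip":45,"x":-0.4,"y":0,"z":0,"rx":0,"ry":0,"rz":0},{"grip":45,"x":0,"y":0,"z":0,"rx":0,"ry":0,"rz":0}]';python3 to.py .534 .237 .0427 201.8
```

```text
clock: 13.7
eef_pos: [0.5338, 0.2375, 0.0436]
orientation: [180.0, -0.2, -158.1]
wrist_force: [-8.4, -7.4, 5.4]
grip_width: 0.0553
shift [-0.  -0.6  0.9] turn [ 0.   -0.15  0.05]
t 13.7 F [-8.45 -7.36  5.38] M [-1.56  1.73 -0.35] w 0.0553
Fjig [-10.6  -3.7   5.4] pos [0.5338 0.2375 0.0436]
clock: 14.0
eef_pos: [0.5339, 0.2376, 0.0434]
orientation: [180.0, -0.3, -158.1]
wrist_force: [-13.5, -9.5, 9.3]
grip_width: 0.0556
shift [ 0.1 -0.6  0.7] turn [ 0.01 -0.26  0.05]
t 14.0 F [-13.53  -9.52   9.26] M [-2.05  2.88 -0.38] w 0.0556
Fjig [-16.1  -3.8   9.3] pos [0.5339 0.2376 0.0434]
```

```bash
python3 -m crank '[{"grip":45,"x":1,"y":0,"z":0,"rx":0,"ry":0,"rz":0},{"grip":45,"x":1,"y":0,"z":0,"rx":0,"ry":0,"rz":0},{"grip":45,"x":0,"y":0,"z":0,"rx":0,"ry":0,"rz":0}]';python3 to.py .534 .237 .0427 201.8
python3 -m crank '[{"grip":45,"x":0,"y":0,"z":0.4,"rx":0,"ry":0,"rz":0},{"grip":45,"x":0,"y":0,"z":0.4,"rx":0,"ry":0,"rz":0},{"grip":45,"x":0,"y":0,"z":0,"rx":0,"ry":0,"rz":0}]';python3 to.py .534 .237 .0427 201.8
```

```text
clock: 14.3
eef_pos: [0.5337, 0.2375, 0.0437]
orientation: [-180.0, -0.0, -158.1]
wrist_force: [-2.6, -4.4, -2.6]
grip_width: 0.0558
shift [-0.1 -0.5  1. ] turn [-0.   -0.03  0.07]
t 14.3 F [-2.55 -4.36 -2.56] M [-1.12  0.5  -0.25] w 0.0558
Fjig [-4.  -3.1 -2.6] pos [0.5337 0.2375 0.0437]
clock: 14.6
eef_pos: [0.5337, 0.2374, 0.0431]
orientation: [180.0, -0.0, -158.1]
wrist_force: [-4.4, -5.1, 3.1]
grip_width: 0.0558
shift [-0.1 -0.5  0.4] turn [ 0.   -0.05  0.06]
t 14.6 F [-4.4  -5.11  3.06] M [-1.31  1.   -0.29] w 0.0558
Fjig [-6.  -3.1  3.1] pos [0.5337 0.2374 0.0431]
```

```bash
for i in 1; do python3 -m crank '[{"grip":45,"x":0.3,"y":0,"z":0.4,"rx":0,"ry":0,"rz":0},{"grip":45,"x":0,"y":0,"z":0.3,"rx":0,"ry":0,"rz":0},{"grip":45,"x":0,"y":0,"z":0,"rx":0,"ry":0,"rz":0}]';python3 to.py .534 .237 .0427 201.8
python3 -m crank '[{"grip":45,"x":0,"y":0,"z":0.4,"rx":0,"ry":0,"rz":0},{"grip":45,"x":0,"y":0,"z":0.3,"rx":0,"ry":0,"rz":0},{"grip":45,"x":0,"y":0,"z":0,"rx":0,"ry":0,"rz":0}]';python3 to.py .534 .237 .0427 201.8; done
```

```text
clock: 14.9
eef_pos: [0.5336, 0.2374, 0.0427]
orientation: [180.0, -0.0, -158.1]
wrist_force: [-6.5, -5.7, 7.8]
grip_width: 0.0557
shift [-0.2 -0.6  0. ] turn [ 0.01 -0.02  0.06]
t 14.9 F [-6.47 -5.75  7.81] M [-1.26  1.19 -0.22] w 0.0557
Fjig [-8.1 -2.9  7.8] pos [0.5336 0.2374 0.0427]
clock: 15.2
eef_pos: [0.5336, 0.2374, 0.0427]
orientation: [180.0, -0.0, -158.1]
wrist_force: [-11.0, -9.2, 22.1]
grip_width: 0.0555
shift [-0.2 -0.5 -0. ] turn [ 0.02 -0.01  0.06]
t 15.2 F [-11.05  -9.17  22.07] M [-1.68  2.21 -0.28] w 0.0555
Fjig [-13.7  -4.4  22.1] pos [0.5336 0.2374 0.0427]
```

```bash
python3 -m crank '[{"grip":45,"x":0.8,"y":0,"z":-0.7,"rx":0,"ry":0,"rz":0},{"grip":45,"x":0,"y":0,"z":0,"rx":0,"ry":0,"rz":0},{"grip":45,"x":0,"y":0,"z":0,"rx":0,"ry":0,"rz":0}]';python3 to.py .534 .237 .0427 201.8
python3 -m crank '[{"grip":45,"x":0,"y":0.7,"z":0,"rx":0,"ry":0,"rz":0},{"grip":45,"x":0,"y":0.7,"z":0,"rx":0,"ry":0,"rz":0},{"grip":45,"x":0,"y":0,"z":0,"rx":0,"ry":0,"rz":0}]';python3 to.py .534 .237 .0427 201.8
```

```text
clock: 15.5
eef_pos: [0.5335, 0.2374, 0.0427]
orientation: [180.0, 0.1, -158.1]
wrist_force: [0.6, -2.5, 7.0]
grip_width: 0.0555
shift [-0.3 -0.5  0. ] turn [0.   0.07 0.07]
t 15.5 F [ 0.61 -2.52  7.04] M [-0.7  -0.01 -0.11] w 0.0555
Fjig [-0.4 -2.6  7. ] pos [0.5335 0.2374 0.0427]
clock: 15.8
eef_pos: [0.5335, 0.2375, 0.0428]
orientation: [-179.9, 0.1, -158.2]
wrist_force: [2.3, -9.5, 7.1]
grip_width: 0.0556
shift [-0.3 -0.6  0.1] turn [-0.07  0.06  0.  ]
t 15.8 F [ 2.3  -9.51  7.15] M [-2.   -0.47 -0.24] w 0.0556
Fjig [-1.4 -9.7  7.1] pos [0.5335 0.2375 0.0428]
```

```bash
python3 -m crank '[{"grip":45,"x":-0.8,"y":0,"z":0,"rx":0,"ry":0,"rz":0},{"grip":45,"x":-0.8,"y":0,"z":0,"rx":0,"ry":0,"rz":0},{"grip":45,"x":0,"y":0,"z":0,"rx":0,"ry":0,"rz":0},{"grip":45,"x":0,"y":0,"z":0,"rx":0,"ry":0,"rz":0}]';python3 to.py .534 .237 .0427 201.8
python3 - <<'E'
from h import *
for n in("top","scene","wrist"):
    c=arm.camera(n);im=c["image"]
    if n=="scene": im=cv2.resize(im[120:240,260:440],None,fx=4,fy=4,interpolation=cv2.INTER_CUBIC);cv2.imwrite("pics/s3.png",im)
    if n=="wrist": cv2.imwrite("pics/w3.png",im)
    if n=="top":
        P=cloud(c);z=P[...,2];m=(np.hypot(P[...,0]-.534,P[...,1]-.237)<.08)&(z>.07)&(z<.082);print("top box",m.sum(),rect(P[m]),np.median(z[m]))
    for t in("box_corner","jig_corner"):
        for r in arm.landmark_of(t,n)[:1]:print(n,t,r["conf"],r["xy"])
E
```

```text
clock: 16.2
eef_pos: [0.5336, 0.2376, 0.0427]
orientation: [-179.9, -0.1, -158.2]
wrist_force: [-9.2, -15.0, 19.2]
grip_width: 0.056
shift [-0.2 -0.7  0. ] turn [-0.06 -0.11  0.01]
t 16.2 F [ -9.23 -14.98  19.22] M [-2.83  1.89 -0.19] w 0.056
Fjig [-14.1 -10.5  19.2] pos [0.5336 0.2376 0.0427]
top box 192 [527.7 214.7  96.8  40.    6.3] 0.07422852440433769
top jig_corner 0.43 [402.1, 238.7]
scene box_corner 0.72 [368.0, 189.1]
scene jig_corner 0.95 [363.8, 189.3]
```

View pics/s3.png

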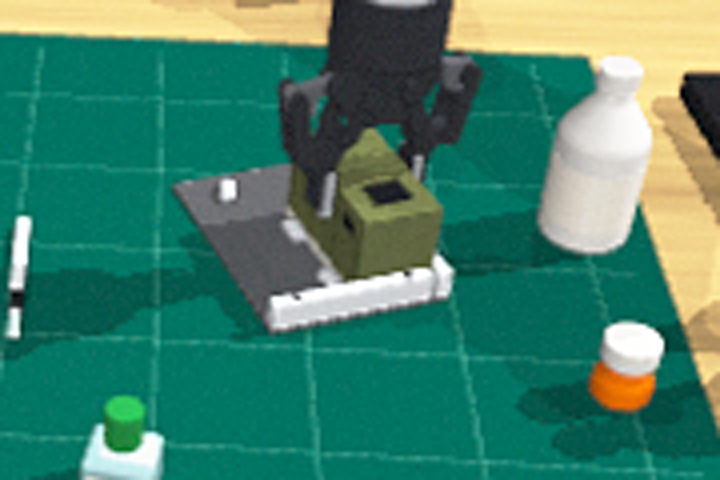

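View pics/w3.png

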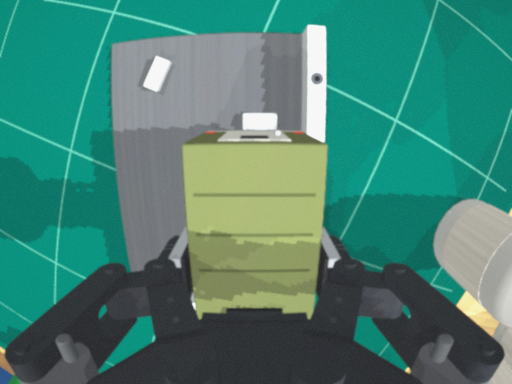

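The views show the box seated in the corner: the front end is against the end fence, the side is along the side fence, and the spare magnet is untouched at (157,73). The downward force is higher than needed, so I'll ease it while overshooting slightly on each fence so friction can't carry the load.

```bash
python3 -m crank '[{"grip":45,"x":0,"y":0,"z":-0.6,"rx":0,"ry":0,"rz":0},{"grip":45,"x":-0.4,"y":0.4,"z":0,"rx":0,"ry":0,"rz":0},{"grip":45,"x":0,"y":0,"z":0,"rx":0,"ry":0,"rz":0}]';python3 to.py .534 .237 .0427 201.8
python3 -m crank '[{"grip":45,"x":0.6,"y":-0.4,"z":0,"rx":0,"ry":0,"rz":0},{"grip":45,"x":0,"y":0,"z":0,"rx":0,"ry":0,"rz":0},{"grip":45,"x":0,"y":0,"z":0,"rx":0,"ry":0,"rz":0}]';python3 to.py .534 .237 .0427 201.8
```

```text
clock: 16.95
eef_pos: [0.5336, 0.2376, 0.0428]
orientation: [-179.9, -0.2, -158.2]
wrist_force: [-7.4, -14.6, 12.9]
grip_width: 0.0557
shift [-0.1 -0.7  0.1] turn [-0.09 -0.16 -0.02]
t 16.95 F [ -7.38 -14.56  12.93] M [-3.11  1.39 -0.31] w 0.0557
Fjig [-12.3 -10.8  12.9] pos [0.5336 0.2376 0.0428]
clock: 17.25
eef_pos: [0.5337, 0.2376, 0.0428]
orientation: [-179.9, -0.1, -158.2]
wrist_force: [-3.7, -10.6, 6.0]
grip_width: 0.0554
shift [-0.1 -0.7  0.1] turn [-0.06 -0.08 -0.01]
t 17.25 F [ -3.71 -10.64   6.04] M [-2.45  0.55 -0.42] w 0.0554
Fjig [-7.4 -8.5  6. ] pos [0.5337 0.2376 0.0428]
```

```bash
python3 -m crank '[{"grip":45,"x":0,"y":0,"z":0.2,"rx":0,"ry":0,"rz":0},{"grip":45,"x":0,"y":0,"z":0,"rx":0,"ry":0,"rz":0},{"grip":45,"x":0,"y":0,"z":0,"rx":0,"ry":0,"rz":0},{"grip":45,"x":0,"y":0,"z":0,"rx":0,"ry":0,"rz":0},{"grip":45,"x":0,"y":0,"z":0,"rx":0,"ry":0,"rz":0}]';python3 to.py .534 .237 .0427 201.8
python3 -m crank '[{"grip":45,"x":0,"y":0,"z":0,"rx":0,"ry":0,"rz":0},{"grip":45,"x":0,"y":0,"z":0,"rx":0,"ry":0,"rz":0},{"grip":45,"x":0,"y":0,"z":0,"rx":0,"ry":0,"rz":0},{"grip":45,"x":0,"y":0,"z":0,"rx":0,"ry":0,"rz":0}]';python3 to.py .534 .237 .0427 201.8
```

```text
clock: 17.75
eef_pos: [0.5336, 0.2376, 0.0428]
orientation: [-179.9, -0.1, -158.2]
wrist_force: [-5.4, -12.2, 10.3]
grip_width: 0.0557
shift [-0.1 -0.7  0.1] turn [-0.06 -0.09 -0.  ]
t 17.75 F [ -5.35 -12.24  10.32] M [-2.54  0.93 -0.36] w 0.0557
Fjig [-9.5 -9.4 10.3] pos [0.5336 0.2376 0.0428]
clock: 18.15
eef_pos: [0.5336, 0.2376, 0.0428]
orientation: [-179.9, -0.1, -158.2]
wrist_force: [-5.5, -11.9, 10.1]
grip_width: 0.0557
shift [-0.1 -0.7  0.1] turn [-0.06 -0.09 -0.  ]
t 18.15 F [ -5.47 -11.89  10.07] M [-2.6   0.88 -0.34] w 0.0557
Fjig [-9.5 -9.  10.1] pos [0.5336 0.2376 0.0428]
```

Steady at about 9.5 N on the end fence, 9 N on the side fence and 10 N down. Handing in.

```bash
python3 -c "
from rig import arm
print(arm.finish_job())"
```

```text
the job is handed in; nothing more can be done
None
```

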